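# Click the strip cutter's length stop into the red-marked notch

## Task

Set the strip cutter for the next length: with the tips or the outside of the fingers, push the length stop by its orange thumb tab along the rail until it clicks into the notch at the red paint mark, then take the hand away. Only push the tab, never pinch it between the fingers. Leave the blade arm down and do not disturb the bottle, the jar or the marker.

Things in the scene. Friction and masses are not known exactly. Their poses are not given: they have to be found in the camera images.
- cutter: Hobby strip cutter screwed to the bench: grey base 190 (x) x 300 (y) x 18 mm high, green mat, blade arm across its +y end. Origin on the bench under the base; x points away from the user's side (robot), +y along the rail towards the blade. Rail: line x = +42 mm, top 36 mm above the bench, y = -136 to +85 mm, with a 40 mm high, 6 mm long end stop beyond each end. Place and yaw change.
- stop (a joint): Length stop along the rail, m: 0 outermost (cutter y = -110 mm), grows towards the blade, to 0.19. Starts at 0.020-0.045, outside all five notches (0.075, 0.100, 0.125, 0.150, 0.175). Drag about 1 N. A spring roller drops into each 12 mm wide notch: within about 4 mm of its centre the stop is drawn in by itself and resistance falls away (the click); pushing it out again takes about 6 N.
- tab_top (a point): Top centre of the stop's upright thumb tab, 86 mm above the bench. The tab is 32 mm across the rail (cutter x) and 16 mm thick along it (cutter y): black core, an orange plate on each side. It stands on the middle of a silver saddle, 56 (x) x 36 (y) mm, top 46 mm above the bench, with 3 mm screw heads. A steel arm runs from the saddle towards the user (cutter -x).
- pointer (a point): Tip of the stop's small black pointer over the scale, at the same cutter y as the middle of the tab, 38 mm behind it (cutter x = +80 mm), 22 mm above the bench. In the right notch it is level with the middle of the red mark.
- red_mark: Red paint mark, 17 mm (across the rail) x 8 mm (along it), flat on the white scale behind the rail, 20 mm above the bench, at cutter x = +90 mm. Origin at its centre, axes parallel to the cutter's. It lies level with the wanted notch (same cutter y). Each of the five notches has one mark: red, yellow, blue, green or black; which is where changes.
- face_outer: Orange plate of the thumb tab on the side away from the blade, 32 (x) x 5 (y) x 32 (z) mm, origin at its centre, 67 mm above the bench, axes parallel to the cutter's. Pushing on it moves the stop towards the blade.
- face_inner: The same orange plate on the side towards the blade; pushing on it moves the stop away from the blade.
- blade_arm (a joint): Hinge of the cutter's blade arm, rad: 0 = lying down, grows as the arm is lifted. It starts at 0 and is to stay down.
- blade_handle (a point): Middle of the black handle of the blade arm, 22 mm thick, 50 mm long, at the user's side of the cutter, about 48 mm above the bench. The arm lies across the cutter at y = +115 mm, top about 53 mm above the bench (handle 59 mm).
- glue_bottle: Bystander: blue glass bottle with a steel cap, 26 x 46 mm, 73 mm high, standing on the bench beyond the outer (-y) end of the cutter; origin at the centre of its underside.
- paint_jar: Bystander: small paint jar with a white cap, 36 mm across, 38 mm high, standing on the bench beyond the blade (+y) end of the cutter; origin at the centre of its underside.
- paint_marker: Bystander: grey paint marker with a red cap, 125 mm long, 14 mm thick, lying on the bench behind the scale (cutter +x side), roughly parallel to the rail; origin at the middle of its underside, its x axis along it.

How it is judged:
By the outcome, as a careful person would: the job done as asked, in the order asked, and still so for the second after the job is handed in, with the robot touching nothing.
It also fails if it takes over 42 s, if anything falls off the work surface, if the arm or the gripper's body presses on something with over 40 N, if the wrist force passes 120 N, or if a joint passes its speed limit or range.

## Robot

A 6-joint arm with a two-finger parallel gripper is mounted at the origin on the work surface. World frame = base frame: x ahead of the robot, y to its left, z up, the work surface at z = 0. Lengths are in mm, angles in rad, forces in N, time in s.
With the tool pointing down it reaches from about 350 to 975 mm from the base axis. Payload 7.1 kg.
Tool frame: the origin (TCP) lies on the front face of the gripper's body, between the roots of the fingers; the fingertips stand 80 mm ahead of it and the grasp point (between the pads) lies 61 mm ahead of it (env.tips_ahead is the distance from the TCP to the fingertips, in mm); z points along the fingers, y is the line along which they close (so a half turn about z gives the same grasp; the last joint's range is limited). The gripper opens to 88 mm and grips with 3 to 60 N. Pads are 20 mm wide; open, the fingers measure 115 mm over their backs; the gripper's body (75 mm by 178 mm) begins 61 mm behind the grasp point.
Start: joints at [-1.132, 0.423, 1.63, -0, 1.089, -0.019], TCP at [276.249, -560.617, 302.675] pointing down, gripper open.
Joint ranges: [-3, 3], [-0.9, 2.11], [0.09, 2.58], [-1.31, 4.45], [0.11, 2.69], [-2.54, 2.54]. Speed limits (rad/s): [2.39, 2.39, 3.01, 3.14, 3.14, 3.14].

## Interface

Orientations are given as a unit quaternion [x, y, z, w].
In Python, from station import env, set_gripper, viewer, workorder gives the robot as it stands. Calls block until the motion is done:
- env.reach(position, orientation): joint-space move of the TCP to a pose.
- env.move_l(position, rot=None, rate=150, f_stop=None): straight line of the TCP; rot=None keeps the orientation; rate is the mean speed in mm/s. With f_stop (N) it stops when the force on the tool has changed by that much, and returns True; else False.
- env.move_joints(angles): joint-space move.
- set_gripper(opening): finger opening in mm; the grip force is fixed at half the most; returns when the fingers have stopped.
- env.hold(seconds).
- env.ik(position, orientation): joint angles nearest the present ones, or None.
- env.read_state(): the state.
- viewer.camera(name): name is "scene" or "top" or "wrist"; returns the picture (420x560x3 uint8, blue, green, red); there is no depth.
- viewer.camera_params(name): a dict with "fx", "fy", "cx", "cy" (pixels), "pose" (4x4, takes a point from camera to world coordinates); the wrist camera has in their place "tool_from_camera" (4x4, takes a point from camera to tool coordinates, whose origin is the TCP and whose axes are the flange's). Camera axes: x right, y up, looking along -z (the intrinsics and any distortion apply to the point x, -y, -z); pixel columns grow to the right and rows downward; lengths in mm; the calibration is good to about 2 mm. A picture is of the moment at which its call begins: read the wrist's pose just before it. camera_params takes no time and is no camera call.
A pose or a line that the arm cannot do raises env.IKError and nothing moves.
- workorder.sign_off(): hands the job in; it is judged then, once.
The state is a dict: "time_s": time; "qpos": joint angles; "dq": joint speeds; "tau": joint torques, N m; "tool_pos": TCP position; "orientation": TCP orientation; "force": force on the tool from outside, world axes, zero at the start; "wrist_torque": the same for the moment, N m; "width": finger opening in mm; "grip_force": force on a finger pad.
Only numpy, scipy, OpenCV 4.12 (cv2) and the standard library are available. Lean on these libraries where they do the work, as an engineer would, in place of code of your own. Each camera call takes 0.05 s, during which the arm holds its last target. There are 200 camera calls.

## Working session

There is one attempt and no reset: what is moved stays moved. The work goes in short steps, each a Python script; the robot and the scene stay as the last script left them, time stands still between calls to the robot, and variables do not carry over. Pictures are saved under pics/ and viewed, at most 10 in all, crops included, and the job is handed in when it is done.

```bash
mkdir -p pics; ls; python3 - <<'E'
from station import env, viewer
import cv2
for n in ("top","scene"):
    cv2.imwrite(f"pics/{n}0.png",viewer.camera(n))
    p=viewer.camera_params(n); print(n,p)
print(viewer.camera_params("wrist")); s=env.read_state(); print(s["time_s"],s["orientation"],s["force"])
E
```

```text
pics
top {'fx': 453.1312304504732, 'fy': 453.1312304504732, 'cx': 278.4581338789371, 'cy': 202.89003169384176, 'pose': array([[ 3.15340209e-03,  9.82428911e-01, -1.86610535e-01,
         3.81705550e+02],
       [-9.99936954e-01,  5.10894696e-03,  9.99929572e-03,
        -4.87664987e+00],
       [ 1.07769805e-02,  1.86567238e-01,  9.82383083e-01,
         8.36024116e+02],
       [ 0.00000000e+00,  0.00000000e+00,  0.00000000e+00,
         1.00000000e+00]])}
scene {'fx': 436.6227075168877, 'fy': 436.6227075168877, 'cx': 271.3287475005258, 'cy': 201.00612786935798, 'pose': array([[ 8.09123957e-01, -5.11191781e-01,  2.89829924e-01,
         8.04269277e+02],
       [ 5.87594119e-01,  6.97784464e-01, -4.09670590e-01,
        -3.63427937e+02],
       [ 7.18142002e-03,  5.01776648e-01,  8.64967411e-01,
         8.25587500e+02],
       [ 0.00000000e+00,  0.00000000e+00,  0.00000000e+00,
         1.00000000e+00]])}
{'fx': 345.4360645448659, 'fy': 345.4360645448659, 'cx': 286.8435600980254, 'cy': 209.85470638410857, 'tool_from_camera': array([[-1.33737663e-03,  9.65840299e-01,  2.59134574e-01,
         7.10055183e+01],
       [ 9.99998913e-01,  1.45237144e-03, -2.52315580e-04,
        -4.55888005e-01],
       [-6.20056211e-04,  2.59133955e-01, -9.65841192e-01,
        -8.23792792e+01],
       [ 0.00000000e+00,  0.00000000e+00,  0.00000000e+00,
         1.00000000e+00]])}
0.1 [ 9.73909233e-01  2.26936816e-01 -1.46648577e-04 -6.82887049e-04] [-0.82535443 -0.3083821   0.37113125]
```

View pics/top0.png

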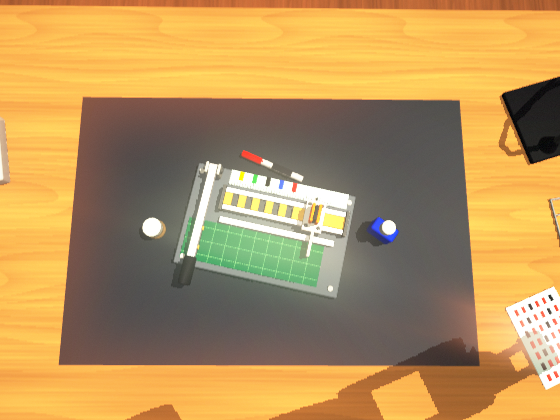

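View pics/scene0.png

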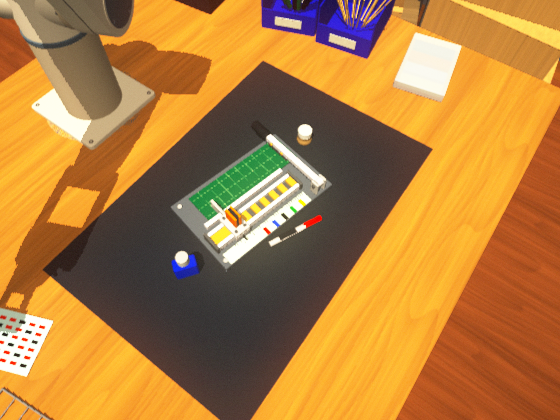

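The top view shows the marks along the scale: yellow (242,176), green (255,179), black (268,182), blue (281,185) and red (294,187). Red is therefore at the outermost notch. The tab is at about (316,212), the bottle at (385,230), the jar at (152,228) and the marker from (245,155) to (300,177).

```bash
python3 - <<'E'
import cv2
a=cv2.imread("pics/top0.png")[140:305,165:365]
b=cv2.imread("pics/scene0.png")[165:275,165:335]
cv2.imwrite("pics/ct.png",cv2.resize(a,None,fx=4,fy=4,interpolation=cv2.INTER_CUBIC)[:600])
cv2.imwrite("pics/cs.png",cv2.resize(b,None,fx=4.5,fy=4.5,interpolation=cv2.INTER_CUBIC))
E
```

```text
(no output)
```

View pics/ct.png

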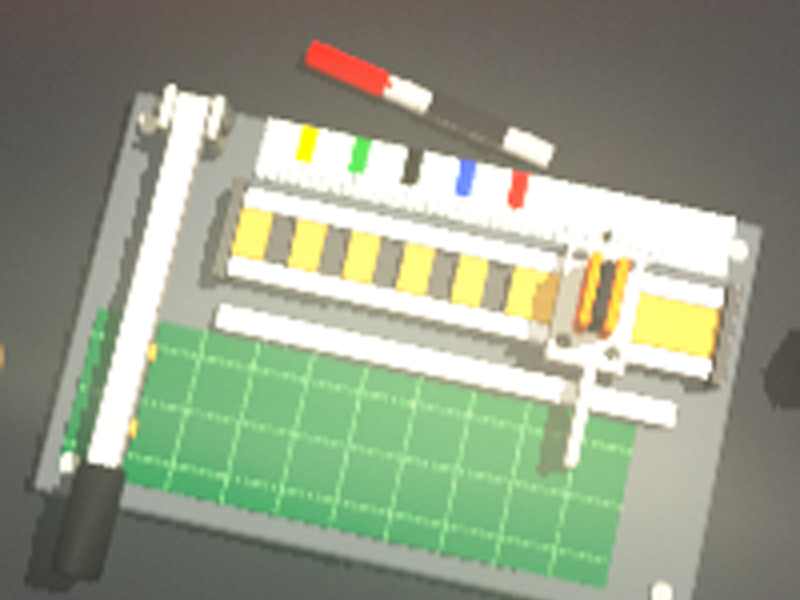

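View pics/cs.png

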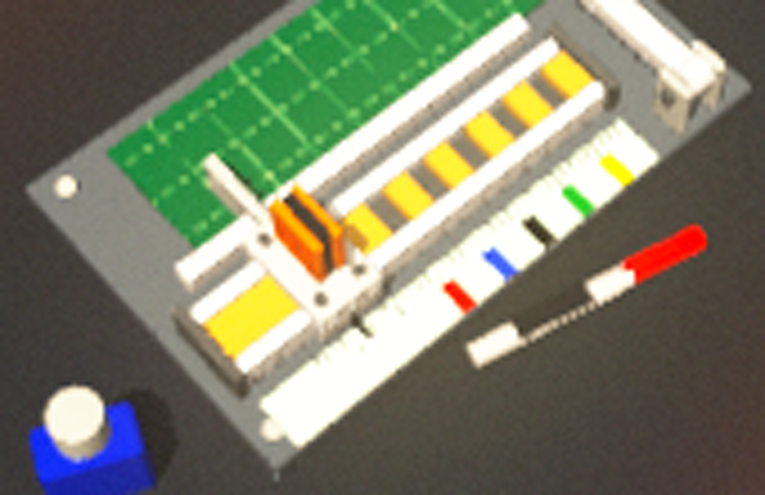

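The crops confirm the order: red is the outermost notch (0.075, so cutter y = -35 mm), and the stop is outside it. Next I fit the cutter pose from both views.

```bash
cat > h.py <<'E'
import numpy as np
def project(p,P):
    T=np.linalg.inv(P["pose"]); c=(T[:3,:3]@np.asarray(p,float).T).T+T[:3,3]
    return np.c_[P["cx"]+P["fx"]*c[:,0]/-c[:,2], P["cy"]-P["fy"]*c[:,1]/-c[:,2]]
E
python3 - <<'E'
from station import viewer
from h import *
from scipy.optimize import least_squares
t=np.array; marks=[(90,-35+25*i,20) for i in range(5)]
T=[(m,p) for m,p in zip(marks,[(519,189),(466,177),(412,166),(360,155),(308,143)])]+[((95,150,18),(135,93)),((95,-150,18),(762,228)),((-95,150,18),(37,490))]
S=[(m,p) for m,p in zip(marks,[(460,296),(500,264),(540,232),(579,200),(619,170)])]+[((-95,-150,18),(25,188)),((95,-150,18),(277,467)),((95,150,18),(750,88))]
Tt=((42,0,86),(605,292)); Ss=((42,0,86),(307,222)); Sp=((80,0,22),(363,325))
PT,PS=viewer.camera_params("top"),viewer.camera_params("scene")
def res(v,off=False):
    x,y,a,s=v[:4]
    def w(m): return np.c_[x+np.cos(a)*m[:,0]-np.sin(a)*m[:,1], y+np.sin(a)*m[:,0]+np.cos(a)*m[:,1], m[:,2]]
    out=[]
    for L,P,k,o in ((T+[Tt],PT,4,(165,140)),(S+[Ss,Sp],PS,4.5,(165,165))):
        m=t([l[0] for l in L],float); px=t([l[1] for l in L])/k+o
        m[len(T):,1]=-110+s
        out.append(project(w(m),P)-px)
    return np.vstack(out)
for use in ("both","top","scene"):
    n=9
    sl={"both":slice(None),"top":slice(0,9),"scene":slice(9,None)}[use]
    r=least_squares(lambda v:res(v)[sl].ravel(),[370,20,0.1,30],loss="soft_l1",x_scale=[10,10,.1,10])
    print(use,r.x.round(3)); 
    if use=="both": print(r.fun.round(1) if 0 else res(r.x).round(1))
E
```

```text
both [ 4.87474e+02  9.40700e+00 -2.10000e-01  3.02150e+01]
[[ 0.2 -1. ]
 [ 0.2 -0.8]
 [ 0.5 -0.9]
 [ 0.3 -1. ]
 [ 0.2 -0.8]
 [-0.3 -0. ]
 [ 0.9 -0.1]
 [-1.8  1. ]
 [ 0.8 -2.8]
 [-0.2 -0.4]
 [-0.1 -0.5]
 [-0.1 -0.5]
 [-0.1 -0.3]
 [-0.5 -0.5]
 [-1.9 -1.9]
 [-1.6 -1.1]
 [-0.2 -2.6]
 [-0.2 -1.9]
 [ 1.5  2.7]]
top [ 4.86122e+02  1.03780e+01 -2.17000e-01  3.04050e+01]
scene [ 4.88994e+02  8.31700e+00 -2.04000e-01  2.84360e+01]
```

```bash
cat >> h.py <<'E'
C=np.array([487.5,9.4]); A=-0.21
U=np.array([np.cos(A),np.sin(A)]); V=np.array([-np.sin(A),np.cos(A)])
Q=[np.cos(A/2),np.sin(A/2),0,0]
def W(cx,cy,z): return [*(C+cx*U+cy*V),z]
E
python3 - <<'E'
from station import env,set_gripper,viewer
from h import *
import cv2
set_gripper(0)
env.reach(W(42,-118,220),Q)
s=env.read_state(); print(s["time_s"],s["tool_pos"],s["orientation"],s["width"],s["force"],s["qpos"])
im=viewer.camera("wrist"); 
from scipy.spatial.transform import Rotation as R
M=np.eye(4); M[:3,:3]=R.from_quat(s["orientation"]).as_matrix(); M[:3,3]=s["tool_pos"]
P=dict(viewer.camera_params("wrist")); P["pose"]=M@P["tool_from_camera"]
for n,p in dict(red=(90,-35,20),blue=(90,-10,20),pointer=(80,-79.8,22),tab=(42,-79.8,86)).items():
    print(n,project(np.array([W(*p)]),P).round())
    q=project(np.array([W(*p)]),P)[0]; cv2.drawMarker(im,tuple(int(v) for v in q),(255,0,255),0,10,1)
cv2.imwrite("pics/w1.png",im)
E
```

```text
3.2833 [ 504.13901018 -115.33401388  220.16240639] [ 9.94472324e-01 -1.04998753e-01  2.28505700e-04  8.31382987e-05] 0.28615899588607696 [ 0.18765831 -0.0312459   0.44130959] [-2.47871815e-01  3.84957855e-01  1.92678470e+00 -1.35051939e-04
  8.29374094e-01  1.53340099e+00]
red [[184. 147.]]
blue [[153. 147.]]
pointer [[240. 160.]]
tab [[229. 229.]]
```

View pics/w1.png

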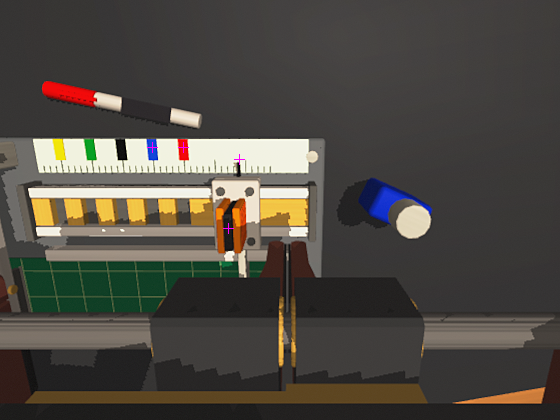

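The wrist view agrees with the fit: red at (183,150), pointer tip at (238,163), giving a stop position of about 31 mm. The fingertips have clear space on the outer side of the tab, and the bottle at (400,210) is well away. I'll go down and push.

```bash
python3 - <<'E'
from station import env,set_gripper,viewer
from h import *
import cv2
env.move_l(W(42,-118,137),rate=80)
env.hold(.2); f0=env.read_state()["force"]
fy=lambda: round(float((np.array(env.read_state()["force"])-f0)[:2]@V),2)
print("f0",f0)
print(env.move_l(W(42,-85,137),rate=40,f_stop=12),fy())
print(env.move_l(W(42,-68,137),rate=40,f_stop=12),fy())
log=[]
for y in np.arange(-67,-57.9,1.0):
    if env.move_l(W(42,y,137),rate=15,f_stop=5): print("stop"); 
    log.append((float(y),fy()))
    if len(log)>3 and log[-1][1]<-2.8: break
print(log)
s=env.read_state(); print(s["time_s"],s["tool_pos"])
a=viewer.camera("wrist"); b=viewer.camera("top")[160:230,220:360]
cv2.imwrite("pics/w2.png",np.vstack([a[60:300],cv2.resize(b,(560,280),interpolation=cv2.INTER_CUBIC)]))
E
```

```text
f0 [-0.3089648   0.40698546  0.06307386]
False -0.52
False -0.61
[(-67.0, -0.89), (-66.0, -1.51), (-65.0, -1.55), (-64.0, -0.68), (-63.0, -0.39), (-62.0, -0.64), (-61.0, -0.93), (-60.0, -1.25), (-59.0, -0.94), (-58.0, -0.57)]
8.7667 [516.53321897 -55.96991577 137.02467615]
```

View pics/w2.png

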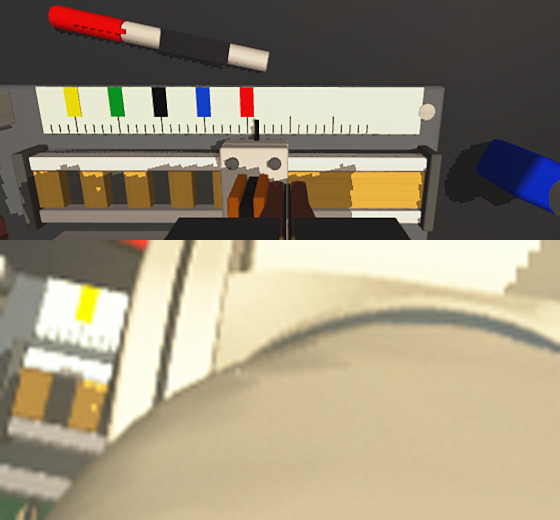

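The pointer (257,130) is still 10 px, about 5.7 mm, short of red (247,102). I'll continue in fine steps and track the pointer in code.

```bash
cat >> h.py <<'E'
def gap(im):
    "pointer minus red-mark column, mm (wrist view, blue-red spacing = 25 mm)"
    b,g,r=[im[:,:,i].astype(int) for i in range(3)]
    band=slice(149,174)
    mr=(r>150)&(g<70)&(b<70); mb=(b>130)&(r<90)&(g<110)
    cr=np.where(mr[band,200:330])[1].mean()+200; cb=np.where(mb[band,140:270])[1].mean()+140
    k=(r+g+b)[181:198,int(cr)-25:int(cr)+25]<120
    cp=np.where(k.sum(0)>11)[0]+int(cr)-25
    return round(float((cp.mean()-cr)/(cr-cb)*25),2),round(cr,1),round(cb,1),cp.tolist()
E
python3 - <<'E'
from station import env,set_gripper,viewer
from h import *
f0=np.array([-0.309,.407,.063])
for y in np.arange(-57.5,-53.9,.5):
    st=env.move_l(W(42,y,137),rate=10,f_stop=4)
    print(y,st,round(float((np.array(env.read_state()["force"])-f0)[:2]@V),2),gap(viewer.camera("wrist")))
    if st: break
print(env.read_state()["time_s"])
E
```

```text
-57.5 False -0.64 (5.37, np.float64(247.1), np.float64(203.5), [255, 256, 257, 258])
-57.0 False 0.3 (4.84, np.float64(248.1), np.float64(204.5), [255, 256, 257, 258])
-56.5 False 0.1 (0.0, np.float64(249.0), np.float64(205.3), [248, 249, 250])
-56.0 False -0.21 (0.01, np.float64(250.0), np.float64(206.2), [249, 250, 251])
-55.5 False 0.17 (0.12, np.float64(250.8), np.float64(207.0), [250, 251, 252])
-55.0 False -0.47 (-0.05, np.float64(251.6), np.float64(207.9), [250, 251, 252, 253])
-54.5 False -0.34 (0.08, np.float64(252.4), np.float64(208.7), [251, 252, 253, 254])
-54.0 False -0.23 (0.19, np.float64(253.2), np.float64(209.6), [252, 253, 254, 255])
11.2667
```

It clicked: the pointer jumped to level with the red mark (gap about 0), and the tab came away from the finger. I'll back off, rise and check from above.

```bash
python3 - <<'E'
from station import env,set_gripper,viewer
from h import *
import cv2
env.move_l(W(42,-75,137),rate=60)
env.move_l(W(42,-75,260),rate=100)
a=viewer.camera("wrist")
env.move_joints([-1.132,0.423,1.63,0,1.089,-0.019])
env.hold(.3)
b=viewer.camera("top")[140:280,140:410]
cv2.imwrite("pics/w3.png",np.vstack([a[60:290],cv2.resize(b,(560,290),interpolation=cv2.INTER_CUBIC)]))
print(env.read_state()["time_s"])
E
```

```text
15.5167
```

View pics/w3.png

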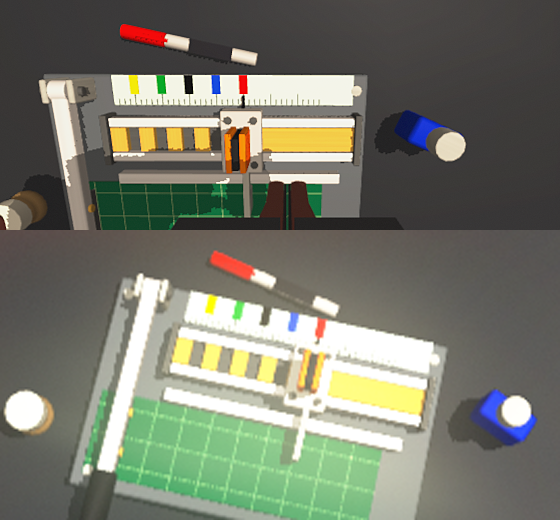

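The pointer (243,100) is level with the red mark (243,84). The blade arm is down, and the bottle, jar and marker are where they were.

```bash
python3 -c "
from station import workorder
print(workorder.sign_off())"
```

```text
the job is handed in; nothing more can be done
None
```

The length stop is clicked into the red-mark notch with the pointer level with the mark, the hand is clear, the blade arm is down, the bottle, jar and marker look unmoved, and the job was handed in at about 15.5 s.

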